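# Snap the roll hanger onto its bench stand

## Task

Put the roll hanger up on its stand: slip its flared end over the post and slide it down over the spring button until it sits fully home on the collar, turning it until the button snaps out through the hole in the tube. Work by feel and do not force it, never pressing it against the stand with 60 newtons or more; leave the spool, bottle and foil roll alone, and let go of the hanger at the end.

Things in the scene. Friction and masses are not known exactly. Their poses are not given: they have to be found in the camera images.
- hanger: Loose aluminium tube, 43 mm across, 115 mm tall, about 0.28 kg, standing upright. Origin: centre of its open bottom mouth, z up the tube. Bore 36 mm, free for 79 mm from the mouth; the bottom 16 mm flare out to 53 mm inside, 60 mm outside. An 8 mm round arm for rolls sticks out 80 mm along its +x, 62 mm above the mouth.
- hanger_hole (a point): Centre of the squarish hole in the hanger's wall, on its -x side, 40 mm above the mouth, 21.5 mm from the tube's axis; 12 mm wide, 13 mm tall. Axes as the hanger's.
- hanger_head (a point): Centre of the hanger's black square head, its handle: 42 x 42 x 36 mm, flats facing the hanger's x and y, its centre 97 mm above the mouth. Axes as the hanger's. It can be let go and gripped anew on either pair of flats while the hanger is on the post.
- stand: Fixed stand. Origin: centre of its underside on the table, z up. Round dark foot 108 mm across, 14 mm thick; on it a collar 68 mm across, the stop for the hanger's mouth; then a bright round post 33 mm across, reaching 100 mm above the table, its top 8 mm tapered to 23 mm across.
- collar_top (a point): Centre of the collar's top face, 26 mm above the table, on the post's axis.
- button (a joint): Press-in of the spring button (9.2 mm across, blunt bevelled nose, stands 8 mm out of the post's side, 66 mm above the table: level with the hole when the hanger is home). 0 = fully out, about 0.005 to 0.0075 m held down by the bore. 3 to 7 N spring; sliding the flare over it takes 5 to 15 N. It faces the stand's -x, give or take 1.2 rad, unmeasured. Snapped in, it blocks turning and lifting.
- spool: Solder spool, 62 mm across, lying free on the table beyond the work; to be left alone. Origin: centre of the underside.
- flux_bottle: Flux bottle, 48 mm across and 112 mm tall, standing free beyond the work; to be left alone. Origin: centre of the underside.
- copper_roll: Copper foil roll, 61 mm across and 7 mm high, lying free beyond the work; to be left alone. Origin: centre of the underside.
Mind the look-alikes: they are no part of the job. Of the things shaped like the stand, the dark steel one is meant.

How it is judged:
On the way:
1. the hanger is on the post and its bore holds the button pressed in (value of joint button above 0.004 m and horizontal distance between hanger and collar_top below 0.006 m and z of hanger in the frame of collar_top below 0.026 m), for 0.1 s.
At the end, for the whole second after the job is handed in: The hanger sits on the collar (mouth within 4 mm of its top and 4 mm of its axis, upright within 0.08 rad), at rest and let go, with the button sprung out through its hole (pressed in by less than 1.5 mm) (value of joint button below 0.0015 m and z of hanger in the frame of collar_top below 0.004 m and horizontal distance between hanger and collar_top below 0.004 m and angle between hanger's own z axis and vertical below 0.08 rad and linear speed of hanger below 0.01 m/s); the robot touches nothing.
It fails at once if the hanger is pushed or twisted against the stand with more than 60 N (contact force between hanger and stand above 60 N).
It fails at once if a bystander (spool, bottle or foil roll) is moved by more than 25 mm (distance of any of spool, flux_bottle, copper_roll from where it was at the start of the episode above 0.025 m).
It also fails if it takes over 72 s, if anything falls off the work surface, if the arm or the gripper's body presses on something with over 40 N, if the wrist force passes 120 N, or if a joint passes its speed limit or range.

## Robot

A 6-joint arm with a two-finger parallel gripper is mounted at the origin on a cart in front of the work surface, level with it; the furniture and walls round the work are solid. World frame = base frame: x ahead of the robot, y to its left, z up, the work surface at z = 0. Lengths are in m, angles in rad, forces in N, time in s.
With the tool pointing down it reaches from about 0.35 to 0.775 m from the base axis. Payload 7.3 kg.
Tool frame: the origin (TCP) lies at the very end of the fingers, on their centre line; the grasp point (between the pads) lies 19 mm behind it; z points along the fingers, y is the line along which they close (so a half turn about z gives the same grasp; the last joint's range is limited). The gripper opens to 92 mm and grips with 3 to 60 N. Pads are 19 mm wide; open, the fingers measure 130 mm over their backs; the gripper's body (75 mm by 190 mm) begins 47 mm behind the grasp point.
Start: joints at [1.108, 0.342, 1.524, -0, 1.275, -0.146], TCP at [0.164, 0.499, 0.227] pointing down, gripper open.
Joint ranges: [-2.53, 2.53], [-0.77, 2.02], [0.04, 2.7], [-1, 4.14], [0.28, 2.66], [-3.11, 3.11]. Speed limits (rad/s): [2.57, 2.57, 3.14, 3.14, 3.14, 3.14].

## Interface

Orientations are given as a rotation vector (axis times angle).
In Python, from plant import * gives the robot as it stands.
- The arm moves only by the tool play_rows, never from a script. Its argument "series" is a list of rows, each a list of 2 entries, a list of its own where there are three numbers: the shift along the world's x, y, z in cm, then the turn, a rotation vector about the world's x, y, z in degrees. In form: [[[x, y, z], [rx, ry, rz]], ...]. A call has exactly 10 rows; each row is the pose to reach, as a shift and turn from the pose commanded when the call began; what a row does not reach only later rows make up. A row lasts 1/12 s, in which the tool goes at most 41.7 mm and 7.16 degrees, less where a joint would pass 70% of its speed; a pose out of reach is approached as far as the arm can. A call with a gripper value outside its range is refused whole. "hand" is the finger opening in cm, from 0 to 9.18, set as the call begins (left out, the last holds). The fingers move at their own pace and stop on an object; the grip force is fixed at half the most. Time passes only in rows, so rows that repeat a pose let the fingers close, or fill a call up. It gives the time, the measured TCP pose, the force, the opening and the grip force at its end, in the units of the state.
- sense(): the state, without advancing time (a new reading comes with each control period).
- capture(name): name is "scene" or "top"; returns (picture, depth): 384x512x3 uint8, red, green, blue; 384x512 float32, m along the optical axis (not along the pixel's ray), 0 where there is no reading.
- get_calibration(name): a dict with "fx", "fy", "cx", "cy" (pixels), "origin" and "attitude" of the camera in the world. Camera axes: x right, y down, z forward; pixel columns grow to the right and rows downward; lengths in m; the calibration is good to about 2 mm. A picture is of the moment at which its call begins. get_calibration takes no time and is no camera call.
- close_job(): hands the job in; it is judged then, once.
The state is a dict: "t": time; "qpos": joint angles; "joint_vel": joint speeds; "joint_torque": joint torques, N m; "tcp_pos": TCP position; "ee_rot": TCP orientation; "contact_force": force on the tool from outside, world axes, zero at the start; "ft_torque": the same for the moment, N m; "width": opening from 0.0 (shut) to 1.0 (fully open); "grip_force": force on a finger pad.
Only numpy, scipy, OpenCV 4.12 (cv2) and the standard library are available. Lean on these libraries where they do the work, as an engineer would, in place of code of your own. Each camera call takes 0.05 s, during which the arm holds its last target. There are 200 camera calls.

## Working session

There is one attempt and no reset: what is moved stays moved. The work goes in short steps, Python scripts to look and compute and a tool call to move; the robot and the scene stay as the last step left them, time stands still between calls to the robot, and variables do not carry over. Pictures are saved under pics/ and viewed, at most 10 in all, crops included, and the job is handed in when it is done.

Besides the shell and the picture viewer there is one more tool, called after "Request:" by a JSON object that holds its "op" and its "data". play_rows: Moves the arm, as the interface text tells. Its arguments: {"type":"object","properties":{"series":{"type":"array"},"hand":{"type":"number"}},"required":["series"]}

```bash
mkdir -p pics; python3 - <<'E'
from plant import *
import cv2,numpy as np
s=sense();print(s)
for n in("scene","top"):
    p,d=capture(n);cv2.imwrite(f"pics/{n}0.png",p[:,:,::-1]);np.savez(f"pics/{n}0.npz",p=p,d=d)
    print(n,get_calibration(n),(d>0).mean())
E
```

```text
{'t': 0.0, 'qpos': array([ 1.10801349e+00,  3.42717936e-01,  1.52499592e+00, -1.57042897e-05,
        1.27538196e+00, -1.46026022e-01]), 'joint_vel': array([-0.0002016 , -0.00099827,  0.00010248,  0.00024637, -0.00047751,
        0.00018883]), 'joint_torque': array([ 1.08077940e-03, -4.31243491e+01, -2.44225556e+01,  7.19528552e-02,
        5.58695546e-02, -1.17869176e-04]), 'tcp_pos': array([0.16334936, 0.49852718, 0.2260548 ]), 'ee_rot': array([-4.95406901e-01, -3.10184312e+00,  2.25937005e-03]), 'contact_force': array([-0.30709055, -0.33263606, -0.71013707]), 'ft_torque': array([-0.00035851,  0.09081057, -0.01043307]), 'grip_force': 0.0, 'width': 0.9970412338964273}
scene {'fx': 494.4947896963086, 'fy': 494.4947896963086, 'cx': 262.0377407361673, 'cy': 187.3730538237031, 'origin': array([0.2778035 , 0.57025796, 0.5773807 ]), 'attitude': array([-0.55482931,  2.56283482, -1.34064275])} 0.9962005615234375
top {'fx': 429.80410840492704, 'fy': 429.80410840492704, 'cx': 254.4212863512201, 'cy': 199.80559703821402, 'origin': array([ 0.5180293 , -0.05500633,  0.92285632]), 'attitude': array([-2.20291454,  2.1763996 , -0.01718002])} 0.9959462483723959
```

View pics/scene0.png

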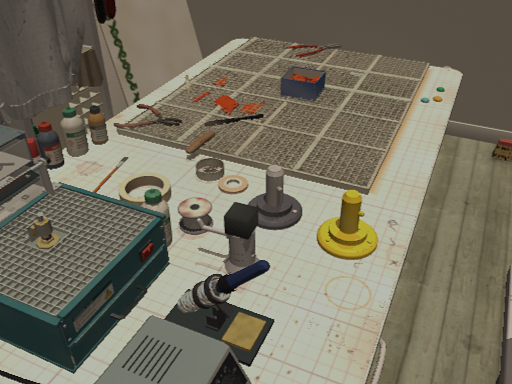

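View pics/top0.png

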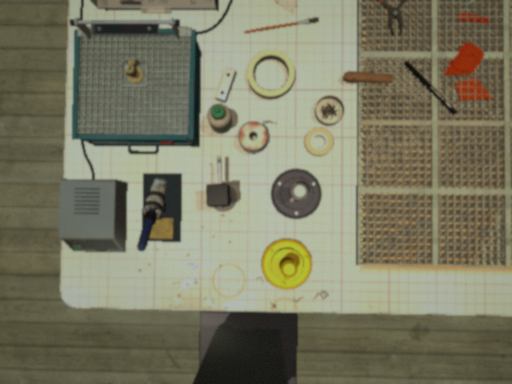

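The scene view shows two things shaped like the stand. The dark steel one is at scene (275,205) and top (297,192), and the yellow one is at scene (348,225) and top (287,263). The dark one fits the description. The hanger, with its black head, is at scene (240,235) and top (219,194). I'll confirm these in an enlarged crop and measure.

```bash
cat > h.py <<'E'
import cv2,numpy as np
from scipy.spatial.transform import Rotation as R
from plant import *
C={n:get_calibration(n) for n in("scene","top")}
def ray(n,u,v):
    c=C[n];return R.from_rotvec(c["attitude"]).apply([(u-c["cx"])/c["fx"],(v-c["cy"])/c["fy"],1.]),np.array(c["origin"])
def onz(n,u,v,z):
    r,o=ray(n,u,v);return o+r*(z-o[2])/r[2]
def proj(n,p):
    c=C[n];q=R.from_rotvec(c["attitude"]).inv().apply(np.array(p)-c["origin"]);return q[0]/q[2]*c["fx"]+c["cx"],q[1]/q[2]*c["fy"]+c["cy"]
def cloud(n,d):
    v,u=np.mgrid[:384,:512];c=C[n]
    q=np.stack([(u-c["cx"])/c["fx"]*d,(v-c["cy"])/c["fy"]*d,d],-1)
    return R.from_rotvec(c["attitude"]).apply(q.reshape(-1,3)).reshape(384,512,3)+c["origin"]
E
python3 - <<'E'
from h import *
for n in("scene","top"):
    z=np.load(f"pics/{n}0.npz");p,d=z["p"],z["d"];X=cloud(n,d)
    np.save(f"pics/{n}X.npy",X)
    if n=="scene": a=p[150:280,180:390]
    else: a=p[140:300,190:340]
    a=a[:,:,::-1];k=3.8 if n=="scene" else 3.7
    cv2.imwrite(f"pics/{n}c.png",cv2.resize(a,None,fx=k,fy=k,interpolation=cv2.INTER_CUBIC)[:600,:800])
X=np.load("pics/topX.npy")
for nm,(u,v) in dict(head=(219,194),post=(297,192),yel=(288,263),table=(250,230),bottle=(218,115),spool=(253,137),roll=(319,141),arm=(219,168),arm2=(227,168)).items(): print(nm,X[v,u].round(3))
# robust: top X masks
def reg(u0,u1,v0,v1,z0,z1):
    q=X[v0:v1,u0:u1].reshape(-1,3);q=q[(q[:,2]>z0)&(q[:,2]<z1)];return len(q),q.mean(0).round(4),np.ptp(q[:,:2],axis=0).round(3)
print("head",reg(200,240,175,215,.1,.14)); print("post",reg(280,320,170,210,.09,.11));print("foot",reg(265,330,160,225,.008,.018));print("collar",reg(265,330,160,225,.02,.03))
X=np.load("pics/sceneX.npy");
print("s head",reg(220,262,200,240,.08,.13));print("s post",reg(262,288,160,200,.04,.11))
E
```

```text
head [0.56  0.031 0.115]
post [ 0.566 -0.117  0.099]
yel [ 0.431 -0.101  0.1  ]
table [ 0.49  -0.024  0.003]
bottle [0.713 0.037 0.104]
spool [ 0.69  -0.028 -0.001]
roll [ 0.683 -0.17   0.001]
arm [0.615 0.037 0.068]
arm2 [0.622 0.027 0.004]
head (488, array([0.5591, 0.0343, 0.1149]), array([0.041, 0.043]))
post (229, array([ 0.5691, -0.1204,  0.0979]), array([0.031, 0.031]))
foot (1115, array([ 0.5687, -0.1201,  0.0135]), array([0.106, 0.106]))
collar (543, array([ 0.5686, -0.1194,  0.0261]), array([0.065, 0.065]))
s head (1004, array([0.5522, 0.0432, 0.1045]), array([0.043, 0.045]))
s post (579, array([ 0.5629, -0.1118,  0.0753]), array([0.035, 0.031]))
```

View pics/scenec.png

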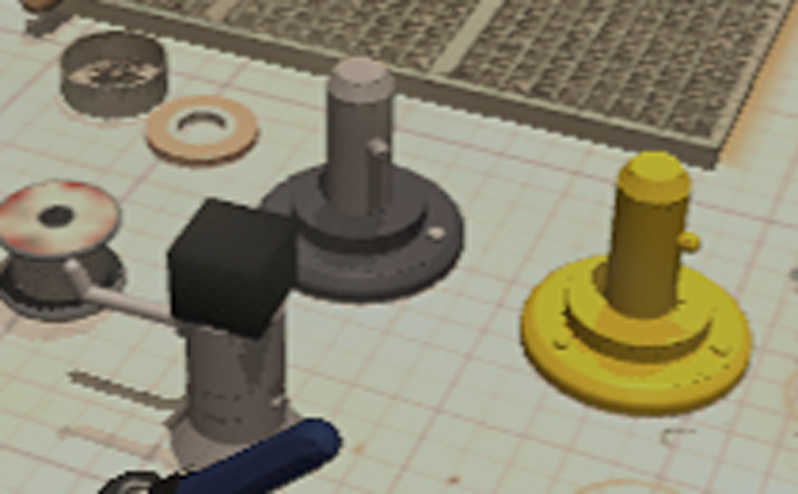

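View pics/topc.png

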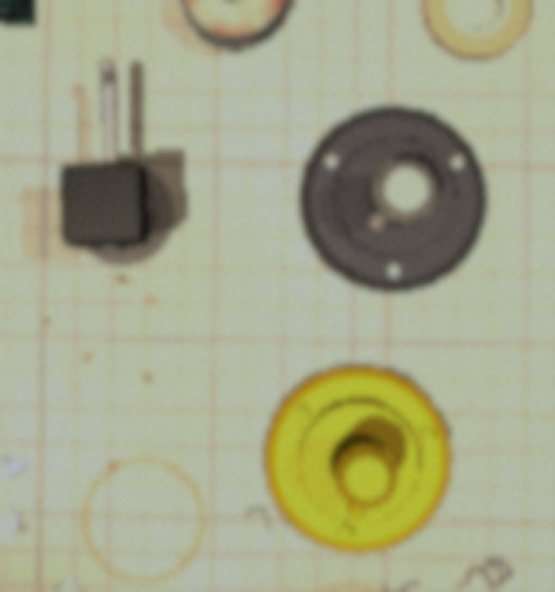

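The crops confirm it. The dark stand has its button at about top (291.6,200) and scene (280,189), facing roughly toward the robot and slightly left. The hanger's arm points to about world +x. Next I'll get exact yaws and the bearing of the button.

```bash
python3 - <<'E'
from h import *
X=np.load("pics/topX.npy");p=np.load("pics/top0.npz")["p"]
def pts(u0,u1,v0,v1,z0,z1):
    q=X[v0:v1,u0:u1].reshape(-1,3);return q[(q[:,2]>z0)&(q[:,2]<z1)]
h=pts(200,240,175,215,.1,.14);print("headrect",cv2.minAreaRect((h[:,:2]*1000).astype(np.float32)))
a=pts(205,240,150,180,.045,.08);print("arm",len(a),a.min(0),a.max(0))
c=a[:,:2];l=cv2.fitLine((c*1000).astype(np.float32),cv2.DIST_HUBER,0,.01,.01).ravel();print(l)
f=pts(265,330,160,225,.008,.018);print("foot",cv2.minEnclosingCircle((f[:,:2]*1000).astype(np.float32)))
pt=pts(280,320,170,210,.094,.11);print("post",cv2.minEnclosingCircle((pt[:,:2]*1000).astype(np.float32)))
for n,u,v in(("top",291.6,200),("scene",280,188.5)): print("btn",n,onz(n,u,v,.066))
b=pts(284,300,190,206,.04,.085);print(b.round(3)[:30])
XS=np.load("pics/sceneX.npy")
q=XS[215:250,225:245].reshape(-1,3) # flare/tube
print("hole dark? table z", X[225:240,240:260,2].mean())
m=lambda q:None
s=XS[195:245,218:265].reshape(-1,3);s=s[(s[:,2]>.111)&(s[:,2]<.12)];print("scene headtop",len(s),s.mean(0),cv2.minAreaRect((s[:,:2]*1000).astype(np.float32)))
print("post top centre via scene:",[onz("scene",180+361/3.8,150+68/3.8,.1)])
print(sense()["ee_rot"], R.from_rotvec(sense()["ee_rot"]).as_matrix().round(3))
E
```

```text
headrect ((559.2362060546875, 35.06062316894531), (40.35698699951172, 42.295135498046875), 1.6853082180023193)
arm 95 [0.59275212 0.03315473 0.06163722] [0.63771456 0.04142257 0.07878872]
[9.9863994e-01 5.2137271e-02 6.1573236e+02 3.6622555e+01]
foot ((569.5143432617188, -120.82727813720703), 53.39042282104492)
post ((569.0792236328125, -121.00836944580078), 16.056915283203125)
btn top [ 0.55229666 -0.10840315  0.066     ]
btn scene [ 0.55147949 -0.11053378  0.066     ]
[[ 0.572 -0.105  0.072]
 [ 0.57  -0.105  0.071]
 [ 0.568 -0.105  0.07 ]
 [ 0.566 -0.105  0.068]
 [ 0.564 -0.105  0.061]
 [ 0.563 -0.106  0.051]
 [ 0.562 -0.106  0.077]
 [ 0.561 -0.107  0.061]
 [ 0.559 -0.108  0.084]
 [ 0.558 -0.107  0.07 ]
 [ 0.558 -0.109  0.07 ]
 [ 0.558 -0.11   0.083]
 [ 0.556 -0.105  0.066]
 [ 0.556 -0.107  0.069]
 [ 0.556 -0.109  0.073]
 [ 0.556 -0.111  0.072]
 [ 0.556 -0.112  0.082]
 [ 0.554 -0.103  0.064]
 [ 0.554 -0.105  0.073]
 [ 0.554 -0.107  0.071]
 [ 0.554 -0.109  0.072]
 [ 0.554 -0.111  0.071]
 [ 0.554 -0.113  0.072]
 [ 0.554 -0.115  0.069]
 [ 0.554 -0.116  0.079]
 [ 0.552 -0.105  0.073]
 [ 0.552 -0.107  0.068]
 [ 0.552 -0.109  0.07 ]
 [ 0.552 -0.111  0.07 ]
 [ 0.553 -0.119  0.041]]
hole dark? table z 0.013015562933096837
scene headtop 476 [0.55535605 0.03698633 0.1139177 ] ((556.5106811523438, 34.865299224853516), (42.04439163208008, 43.98671340942383), 2.2711610794067383)
post top centre via scene: [array([ 0.56643103, -0.12119974,  0.1       ])]
[-4.95468229e-01 -3.10186274e+00  2.13047236e-03] [[-0.95   0.312 -0.001]
 [ 0.312  0.95  -0.001]
 [ 0.    -0.001 -1.   ]]
```

```bash
python3 - <<'E'
from h import *
a=np.array([.163,.499]);b=np.array([.559,.035]);t=(b-a)/np.linalg.norm(b-a)
for n in("top","scene"):
    X=np.load(f"pics/{n}X.npy").reshape(-1,3);w=X[:,:2]-a;s=w@t;e=w@[-t[1],t[0]]
    m=(s>0.08)&(s<.7)&(abs(e)<.16)&(X[:,2]<.4);print(n,m.sum(),np.percentile(X[m,2],[50,99,100]))
E
```

```text
top 30550 [0.00156531 0.11731687 0.16043131]
scene 35185 [0.00116982 0.13206538 0.158966  ]
```

Request:
{"op": "play_rows", "data": {"series": [[[1,-1.1,0.2],[0,0,-2]],[[3,-3.4,0.5],[0,0,-5]],[[5,-5.8,0.8],[0,0,-9]],[[7.5,-8.7,1],[0,0,-13]],[[10,-11.6,1],[0,0,-17]],[[12.5,-14.5,1],[0,0,-21]],[[15,-17.4,1],[0,0,-25]],[[17,-19.8,1],[0,0,-29]],[[19,-22.1,1],[0,0,-33]],[[20,-23.2,1],[0,0,-35]]], "hand": 9}}

```text
t: 0.93
tcp_pos: [0.3652, 0.2644, 0.2365]
ee_rot: [1.413, 2.805, -0.001]
contact_force: [0.7, 0.3, 0.5]
width: 0.978
grip_force: 0.0
```

Request:
{"op": "play_rows", "data": {"series": [[[1,-1.2,0],[0,0,-2]],[[3,-3.6,0],[0,0,-5]],[[5,-6,0],[0,0,-9]],[[7.5,-9,0],[0,0,-13]],[[10,-12,0],[0,0,-18]],[[12.5,-15,0],[0,0,-23]],[[15,-18,0],[0,0,-27]],[[17.5,-20.9,0],[0,0,-31]],[[18.8,-22.4,-0.5],[0,0,-34]],[[19.3,-23,-1.5],[0,0,-34.5]]]}}

```text
t: 1.77
tcp_pos: [0.5587, 0.034, 0.2216]
ee_rot: [2.18, 2.259, 0.001]
contact_force: [-0.2, 0.1, -0.1]
width: 0.979
grip_force: 0.0
```

```bash
python3 - <<'E'
from h import *
s=sense();print(s["t"],s["tcp_pos"],s["ee_rot"],s["contact_force"]);M=R.from_rotvec(s["ee_rot"]).as_matrix();print("tool y yaw",np.degrees(np.arctan2(M[1,1],M[0,1])))
E
```

```text
1.7667 [0.55869073 0.0340359  0.22163945] [2.18008339e+00 2.25921394e+00 1.49100968e-03] [-0.21872609  0.12033153 -0.11100909]
tool y yaw 2.042428577273056
```

Request:
{"op": "play_rows", "data": {"series": [[[0,0,-0.5],[0,0,0]],[[0,0,-2],[0,0,0]],[[0,0,-4],[0,0,0]],[[0,0.1,-6],[0,0,0]],[[0,0.1,-8],[0,0,0]],[[0,0.1,-10],[0,0,0]],[[0,0.1,-12],[0,0,0]],[[0,0.1,-13.3],[0,0,0]],[[0,0.1,-14],[0,0,0]],[[0,0.1,-14.1],[0,0,0]]]}}

```text
t: 2.6
tcp_pos: [0.5547, 0.0393, 0.0792]
ee_rot: [-2.171, -2.267, 0.003]
contact_force: [0.3, -0.7, -0.9]
width: 0.983
grip_force: 0.0
```

Request:
{"op": "play_rows", "data": {"series": [[[0,0,0],[0,0,0]],[[0,0,0],[0,0,0]],[[0,0,0],[0,0,0]],[[0,0,0],[0,0,0]],[[0,0,0],[0,0,0]],[[0,0,0],[0,0,0]],[[0,0,0],[0,0,0]],[[0,0,0],[0,0,0]],[[0,0,0],[0,0,0]],[[0,0,0],[0,0,0]]], "hand": 3.5}}

```text
t: 3.43
tcp_pos: [0.5566, 0.0379, 0.0808]
ee_rot: [2.175, 2.266, 0.0]
contact_force: [0.5, 0.4, 0.9]
width: 0.454
grip_force: 30.0
```

Request:
{"op": "play_rows", "data": {"series": [[[0,0,0.3],[0,0,0]],[[0,0,1],[0,0,0]],[[0,0,2.5],[0,0,0]],[[0,0,4.5],[0,0,0]],[[0,0,6.5],[0,0,0]],[[0,0,8.5],[0,0,0]],[[0,0,10.5],[0,0,0]],[[0,0,11.7],[0,0,0]],[[0,0,12.3],[0,0,0]],[[0,0,12.5],[0,0,0]]]}}

```text
t: 4.27
tcp_pos: [0.5568, 0.0379, 0.2069]
ee_rot: [2.174, 2.266, 0.002]
contact_force: [0.1, 0.0, -3.4]
width: 0.455
grip_force: 30.0
```

```bash
python3 - <<'E'
from h import *
for n in("scene","top"):
    p,d=capture(n);np.savez(f"pics/{n}1.npz",p=p,d=d)
    cv2.imwrite(f"pics/{n}1.png",p[:,:,::-1]);s=sense();print(s["tcp_pos"],s["contact_force"],s["grip_force"],s["width"])
p=np.load("pics/scene1.npz")["p"][60:300,130:400,::-1];cv2.imwrite("pics/scene1c.png",cv2.resize(p,None,fx=2.4,fy=2.4))
E
```

```text
[0.55654123 0.03790889 0.20630307] [ 0.08346874  0.03618203 -3.93405539] 29.98081237077713 0.4537722265456254
[0.55623443 0.03791349 0.20544073] [ 0.03462601 -0.23069332 -3.43875272] 29.98063713312149 0.45354006168249505
```

View pics/scene1c.png

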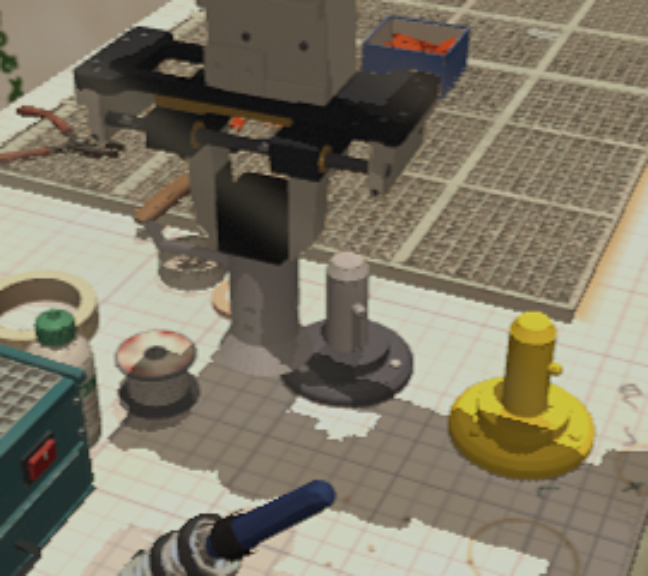

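The hanger is gripped and hangs upright at crop (262,300), with the post at crop (347,310) and its button facing right and toward the camera. I'll fit the tube and post circles from the same camera's depth to get the relative shift.

```bash
python3 - <<'E'
from h import *
from scipy.optimize import least_squares
X=cloud("scene",np.load("pics/scene1.npz")["d"]).reshape(-1,3)
def fit(c,z0,z1,r,rad):
    m=(X[:,2]>z0)&(X[:,2]<z1)&(np.hypot(*(X[:,:2]-c).T)<rad);q=X[m]
    f=least_squares(lambda p:np.hypot(q[:,0]-p[0],q[:,1]-p[1])-r,c,loss="soft_l1",f_scale=.001)
    return len(q),f.x.round(4),np.abs(f.fun).mean().round(4)
print("tube lo",fit([.557,.035],.146,.165,.0215,.035));print("tube hi",fit([.557,.035],.165,.182,.0215,.035));print("flare bottom",fit([.557,.035],.125,.14,.029,.04))
print("post",fit([.567,-.121],.075,.09,.0165,.03),fit([.567,-.121],.035,.055,.0165,.026))
q=X[np.hypot(*(X[:,:2]-[.557,.035]).T)<.035];q=q[q[:,2]>.09];print("mouth z",np.percentile(q[:,2],[0,.5,2]))
# arm direction
m=(X[:,2]>.165)&(X[:,2]<.205)&(X[:,0]>.59)&(X[:,0]<.66)&(abs(X[:,1]-.04)<.02);a=X[m];print("arm",len(a),a.mean(0).round(4),cv2.fitLine((a[:,:2]*1000).astype(np.float32),cv2.DIST_HUBER,0,.01,.01).ravel())
E
```

```text
tube lo (316, array([0.5572, 0.0343]), np.float64(0.0008))
tube hi (266, array([0.5568, 0.0341]), np.float64(0.0006))
flare bottom (404, array([0.5581, 0.0318]), np.float64(0.0019))
post (122, array([ 0.5669, -0.1222]), np.float64(0.0009)) (159, array([ 0.567 , -0.1222]), np.float64(0.0008))
mouth z [0.12619705 0.1278253  0.13003215]
arm 174 [0.6144 0.0389 0.1918] [9.9888241e-01 4.7264893e-02 6.1440051e+02 3.9202076e+01]
```

Request:
{"op": "play_rows", "data": {"series": [[[0,-0.4,0],[0,0,-1]],[[0.1,-1.5,0],[0,0,-2]],[[0.2,-3.3,0],[0,0,-3]],[[0.4,-5.5,0],[0,0,-4]],[[0.5,-8,0],[0,0,-5]],[[0.7,-10.5,0],[0,0,-6]],[[0.8,-12.7,0],[0,0,-7]],[[0.9,-14.4,0],[0,0,-8]],[[1,-15.4,0],[0,0,-9]],[[1,-15.6,0],[0,0,-10]]]}}

```text
t: 5.2
tcp_pos: [0.5663, -0.1205, 0.2049]
ee_rot: [-2.369, -2.063, 0.002]
contact_force: [-0.2, -0.3, -3.2]
width: 0.458
grip_force: 30.0
```

```bash
cat > fit.py <<'E'
from h import *
from scipy.optimize import least_squares
def fit(X,c,z0,z1,r,rad):
    m=(X[:,2]>z0)&(X[:,2]<z1)&(np.hypot(*(X[:,:2]-c).T)<rad);q=X[m]
    f=least_squares(lambda p:np.hypot(q[:,0]-p[0],q[:,1]-p[1])-r,c,loss="soft_l1",f_scale=.001)
    return len(q),f.x.round(4),np.abs(f.fun).mean().round(4)
E
python3 - <<'E'
from fit import *
p,d=capture("scene");X=cloud("scene",d).reshape(-1,3)
print("tube",fit(X,[.567,-.122],.146,.165,.0215,.035),fit(X,[.567,-.122],.165,.182,.0215,.035))
print("post",fit(X,[.567,-.122],.07,.088,.0165,.03),fit(X,[.567,-.122],.035,.055,.0165,.026))
s=sense();print(s["t"],s["tcp_pos"],s["ee_rot"],s["contact_force"],s["ft_torque"])
M=R.from_rotvec(s["ee_rot"]).as_matrix();print(np.degrees(np.arctan2(M[1,1],M[0,1])))
E
```

```text
tube (251, array([ 0.5659, -0.1242]), np.float64(0.0011)) (211, array([ 0.5656, -0.1242]), np.float64(0.0008))
post (144, array([ 0.567 , -0.1221]), np.float64(0.0008)) (152, array([ 0.5671, -0.1222]), np.float64(0.0008))
5.25 [ 0.56626148 -0.11947391  0.20505792] [-2.36897552e+00 -2.06212361e+00  8.52183508e-04] [ 0.28658468  0.51555893 -3.28179643] [-0.09676439  0.03678748  0.00328   ]
-7.922769256594819
```

Request:
{"op": "play_rows", "data": {"series": [[[0.1,0.1,-0.3],[0,0,0]],[[0.1,0.1,-0.9],[0,0,0]],[[0.1,0.1,-1.6],[0,0,0]],[[0.1,0.1,-2.2],[0,0,0]],[[0.1,0.1,-2.8],[0,0,0]],[[0.1,0.1,-3.3],[0,0,0]],[[0.1,0.1,-3.7],[0,0,0]],[[0.1,0.1,-4],[0,0,0]],[[0.1,0.1,-4.2],[0,0,0]],[[0.1,0.1,-4.3],[0,0,0]]]}}

```text
t: 6.08
tcp_pos: [0.5675, -0.1171, 0.1625]
ee_rot: [-2.365, -2.068, 0.0]
contact_force: [-0.5, -0.0, -2.6]
width: 0.455
grip_force: 30.0
```

```bash
cat > st.py <<'E'
from fit import *
s=sense();M=R.from_rotvec(s["ee_rot"]).as_matrix()
print(s["t"],s["tcp_pos"].round(4),"F",s["contact_force"].round(1),"T",s["ft_torque"].round(2),"yaw",np.degrees(np.arctan2(M[1,1],M[0,1])).round(1),s["grip_force"])
E
python3 st.py;python3 - <<'E'
from fit import *
p,d=capture("scene");X=cloud("scene",d).reshape(-1,3)
print("tube",fit(X,[.567,-.122],.105,.12,.0215,.035),fit(X,[.567,-.122],.12,.138,.0215,.035))
print("post",fit(X,[.567,-.122],.035,.055,.0165,.026))
cv2.imwrite("pics/scene2.png",cv2.resize(p[80:260,200:400,::-1],None,fx=3,fy=3))
E
```

```text
6.0833 [ 0.5675 -0.1171  0.1625] F [-0.5 -0.  -2.6] T [-0.12  0.08  0.  ] yaw -7.7 29.980754256248474
tube (188, array([ 0.5671, -0.121 ]), np.float64(0.001)) (205, array([ 0.5668, -0.1211]), np.float64(0.0007))
post (158, array([ 0.5669, -0.1222]), np.float64(0.0008))
```

Request:
{"op": "play_rows", "data": {"series": [[[0,-0.05,-0.1],[0,0,0]],[[0,-0.1,-0.2],[0,0,0]],[[0,-0.1,-0.3],[0,0,0]],[[0,-0.1,-0.4],[0,0,0]],[[0,-0.1,-0.5],[0,0,0]],[[0,-0.1,-0.6],[0,0,0]],[[0,-0.1,-0.7],[0,0,0]],[[0,-0.1,-0.8],[0,0,0]],[[0,-0.1,-0.9],[0,0,0]],[[0,-0.1,-1],[0,0,0]]]}}

```text
t: 6.97
tcp_pos: [0.5675, -0.1181, 0.1526]
ee_rot: [2.365, 2.068, 0.0]
contact_force: [-0.7, 0.9, -3.7]
width: 0.454
grip_force: 30.0
```

```bash
python3 st.py
```

```text
6.9667 [ 0.5675 -0.1181  0.1526] F [-0.7  0.9 -3.7] T [-0.04  0.08 -0.01] yaw -7.6 29.9806746840477
```

Request:
{"op": "play_rows", "data": {"series": [[[0,0,-0.1],[0,0,0]],[[0,0,-0.2],[0,0,0]],[[0,0,-0.3],[0,0,0]],[[0,0,-0.4],[0,0,0]],[[0,0,-0.5],[0,0,0]],[[0,0,-0.6],[0,0,0]],[[0,0,-0.7],[0,0,0]],[[0,0,-0.8],[0,0,0]],[[0,0,-0.9],[0,0,0]],[[0,0,-1],[0,0,0]]]}}

```text
t: 7.8
tcp_pos: [0.5674, -0.1179, 0.1427]
ee_rot: [-2.364, -2.068, -0.0]
contact_force: [-1.2, 1.0, 0.1]
width: 0.456
grip_force: 30.0
```

```bash
python3 st.py
```

```text
7.8 [ 0.5674 -0.1179  0.1427] F [-1.2  1.   0.1] T [0.28 0.41 0.03] yaw -7.7 29.980678260326385
```

Request:
{"op": "play_rows", "data": {"series": [[[0,0,-0.05],[0,0,0]],[[0,0,-0.1],[0,0,0]],[[0,0,-0.15],[0,0,0]],[[0,0,-0.2],[0,0,0]],[[0,0,-0.25],[0,0,0]],[[0,0,-0.3],[0,0,0]],[[0,0,-0.35],[0,0,0]],[[0,0,-0.4],[0,0,0]],[[0,0,-0.45],[0,0,0]],[[0,0,-0.5],[0,0,0]]]}}

```text
t: 8.63
tcp_pos: [0.5675, -0.118, 0.1378]
ee_rot: [-2.365, -2.068, -0.0]
contact_force: [-4.1, 2.2, 4.3]
width: 0.453
grip_force: 30.0
```

```bash
python3 st.py
```

```text
8.6333 [ 0.5675 -0.118   0.1378] F [-4.1  2.2  4.3] T [ 0.76  0.96 -0.01] yaw -7.6 29.982066750526428
```

Request:
{"op": "play_rows", "data": {"series": [[[0,0,-0.05],[0,0,0]],[[0,0,-0.1],[0,0,0]],[[0,0,-0.15],[0,0,0]],[[0,0,-0.2],[0,0,0]],[[0,0,-0.25],[0,0,0]],[[0,0,-0.3],[0,0,0]],[[0,0,-0.35],[0,0,0]],[[0,0,-0.4],[0,0,0]],[[0,0,-0.45],[0,0,0]],[[0,0,-0.5],[0,0,0]]]}}

```text
t: 9.47
tcp_pos: [0.5675, -0.1181, 0.1329]
ee_rot: [2.365, 2.068, -0.0]
contact_force: [-3.9, 3.5, 6.4]
width: 0.457
grip_force: 30.0
```

```bash
python3 st.py
```

```text
9.4667 [ 0.5675 -0.1181  0.1329] F [-3.9  3.5  6.4] T [0.78 1.19 0.01] yaw -7.6 29.99225288629532
```

Request:
{"op": "play_rows", "data": {"series": [[[0,0,-0.05],[0,0,0]],[[0,0,-0.1],[0,0,0]],[[0,0,-0.15],[0,0,0]],[[0,0,-0.2],[0,0,0]],[[0,0,-0.25],[0,0,0]],[[0,0,-0.3],[0,0,0]],[[0,0,-0.35],[0,0,0]],[[0,0,-0.4],[0,0,0]],[[0,0,-0.45],[0,0,0]],[[0,0,-0.5],[0,0,0]]]}}

```text
t: 10.3
tcp_pos: [0.5667, -0.1177, 0.1266]
ee_rot: [-2.363, -2.067, 0.002]
contact_force: [-3.0, 4.3, -0.1]
width: 0.454
grip_force: 30.0
```

```bash
python3 st.py;python3 - <<'E'
from fit import *
p,d=capture("scene");X=cloud("scene",d).reshape(-1,3)
q=X[np.hypot(*(X[:,:2]-[.567,-.122]).T)<.06]
print("tube",fit(X,[.567,-.122],.07,.085,.0215,.035),fit(X,[.567,-.122],.09,.105,.0215,.035))
cv2.imwrite("pics/scene3.png",cv2.resize(p[80:240,210:390,::-1],None,fx=4,fy=3.75)[:600,:800])
E
```

```text
10.3 [ 0.5667 -0.1177  0.1266] F [-3.   4.3 -0.1] T [ 0.79  0.99 -0.04] yaw -7.7 29.988638162612915
tube (170, array([ 0.5662, -0.1211]), np.float64(0.001)) (166, array([ 0.566 , -0.1213]), np.float64(0.0009))
```

View pics/scene3.png

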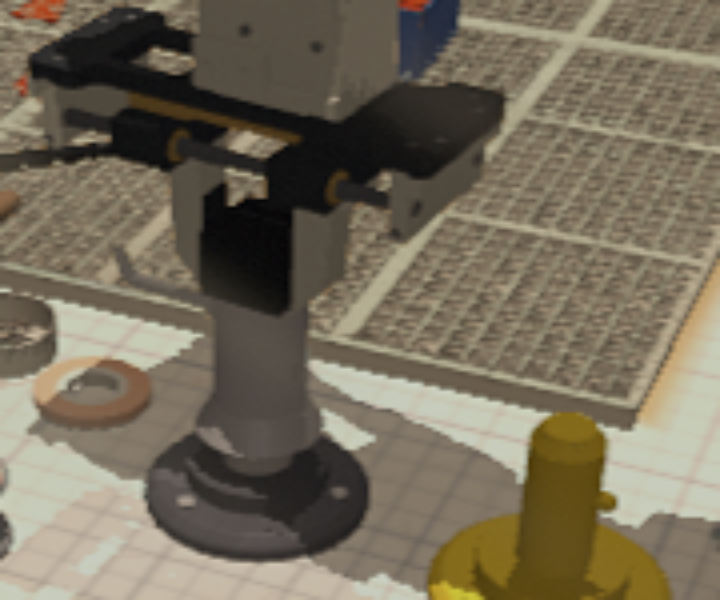

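The hanger is on the post with the flare above the collar (crop 260,430), and the force dropped after the flare passed the button. I'll continue down.

Request:
{"op": "play_rows", "data": {"series": [[[0,0,-0.1],[0,0,0]],[[0,0,-0.2],[0,0,0]],[[0,0,-0.3],[0,0,0]],[[0,0,-0.4],[0,0,0]],[[0,0,-0.5],[0,0,0]],[[0,0,-0.6],[0,0,0]],[[0,0,-0.7],[0,0,0]],[[0,0,-0.8],[0,0,0]],[[0,0,-0.9],[0,0,0]],[[0,0,-1],[0,0,0]]]}}

```text
t: 11.18
tcp_pos: [0.5668, -0.1177, 0.1166]
ee_rot: [-2.363, -2.067, 0.002]
contact_force: [-2.9, 3.4, -0.7]
width: 0.455
grip_force: 30.0
```

```bash
python3 st.py
```

```text
11.1833 [ 0.5668 -0.1177  0.1166] F [-2.9  3.4 -0.7] T [0.73 0.94 0.03] yaw -7.6 29.988571107387543
```

Request:
{"op": "play_rows", "data": {"series": [[[0,0,-0.1],[0,0,0]],[[0,0,-0.2],[0,0,0]],[[0,0,-0.3],[0,0,0]],[[0,0,-0.4],[0,0,0]],[[0,0,-0.5],[0,0,0]],[[0,0,-0.6],[0,0,0]],[[0,0,-0.7],[0,0,0]],[[0,0,-0.75],[0,0,0]],[[0,0,-0.8],[0,0,0]],[[0,0,-0.8],[0,0,0]]]}}

```text
t: 12.02
tcp_pos: [0.5672, -0.1178, 0.1091]
ee_rot: [-2.364, -2.068, 0.0]
contact_force: [-2.0, 4.0, -1.7]
width: 0.456
grip_force: 30.0
```

```bash
python3 st.py
```

```text
12.0167 [ 0.5672 -0.1178  0.1091] F [-2.   4.  -1.7] T [ 0.83  0.75 -0.02] yaw -7.7 29.987877309322357
```

Request:
{"op": "play_rows", "data": {"series": [[[0,0,0],[0,0,0]],[[0,0,-0.05],[0,0,0]],[[0,0,-0.05],[0,0,0]],[[0,0,-0.1],[0,0,0]],[[0,0,-0.1],[0,0,0]],[[0,0,-0.1],[0,0,0]],[[0,0,-0.15],[0,0,0]],[[0,0,-0.15],[0,0,0]],[[0,0,-0.15],[0,0,0]],[[0,0,-0.15],[0,0,0]]]}}

```text
t: 12.85
tcp_pos: [0.5672, -0.1178, 0.1076]
ee_rot: [-2.364, -2.068, 0.0]
contact_force: [-3.4, 4.0, -1.4]
width: 0.449
grip_force: 30.0
```

```bash
python3 st.py
```

```text
12.85 [ 0.5672 -0.1178  0.1076] F [-3.4  4.  -1.4] T [0.85 0.68 0.03] yaw -7.7 29.987811148166656
```

Request:
{"op": "play_rows", "data": {"series": [[[0,0,0],[0,0,0]],[[0,0,-0.05],[0,0,0]],[[0,0,-0.05],[0,0,0]],[[0,0,-0.1],[0,0,0]],[[0,0,-0.1],[0,0,0]],[[0,0,-0.1],[0,0,0]],[[0,0,-0.15],[0,0,0]],[[0,0,-0.15],[0,0,0]],[[0,0,-0.15],[0,0,0]],[[0,0,-0.15],[0,0,0]]]}}

```text
t: 13.68
tcp_pos: [0.5673, -0.1178, 0.1068]
ee_rot: [-2.364, -2.068, 0.0]
contact_force: [-4.5, 4.2, 2.8]
width: 0.456
grip_force: 30.0
```

```bash
python3 st.py
```

```text
13.6833 [ 0.5673 -0.1178  0.1068] F [-4.5  4.2  2.8] T [ 0.89  1.09 -0.06] yaw -7.6 29.990399479866028
```

The mouth has touched the collar: the arm fell short of its command and the vertical force rose about 5 N. Now I'll turn the hanger toward the button.

Request:
{"op": "play_rows", "data": {"series": [[[0,0,0],[0,0,-2]],[[0,0,0],[0,0,-4]],[[0,0,0],[0,0,-6]],[[0,0,0],[0,0,-8]],[[0,0,0],[0,0,-10]],[[0,0,0],[0,0,-12]],[[0,0,0],[0,0,-14]],[[0,0,0],[0,0,-16]],[[0,0,0],[0,0,-18]],[[0,0,0],[0,0,-19]]]}}

```text
t: 14.52
tcp_pos: [0.5677, -0.119, 0.1068]
ee_rot: [2.673, 1.647, -0.001]
contact_force: [-2.6, -0.1, 0.6]
width: 0.453
grip_force: 30.0
```

```bash
python3 st.py
```

```text
14.5167 [ 0.5677 -0.119   0.1068] F [-2.6 -0.1  0.6] T [-0.06  0.91  0.1 ] yaw -26.7 29.993392825126648
```

Next I'll turn in finer steps, about 1° per row.

Request:
{"op": "play_rows", "data": {"series": [[[0,0,0],[0,0,-1]],[[0,0,0],[0,0,-2]],[[0,0,0],[0,0,-2]],[[0,0,0],[0,0,-3]],[[0,0,0],[0,0,-4]],[[0,0,0],[0,0,-4]],[[0,0,0],[0,0,-5]],[[0,0,0],[0,0,-6]],[[0,0,0],[0,0,-6]],[[0,0,0],[0,0,-6]]]}}

```text
t: 15.35
tcp_pos: [0.5685, -0.1182, 0.107]
ee_rot: [2.756, 1.505, 0.003]
contact_force: [4.2, 0.5, -2.4]
width: 0.458
grip_force: 30.0
```

```bash
python3 st.py
```

```text
15.35 [ 0.5685 -0.1182  0.107 ] F [ 4.2  0.5 -2.4] T [ 0.21 -1.04 -0.02] yaw -32.7 29.990224242210388
```

Request:
{"op": "play_rows", "data": {"series": [[[0,0,0],[0,0,-1]],[[0,0,0],[0,0,-1]],[[0,0,0],[0,0,-1]],[[0,0,0],[0,0,-2]],[[0,0,0],[0,0,-2]],[[0,0,0],[0,0,-2]],[[0,0,0],[0,0,-3]],[[0,0,0],[0,0,-3]],[[0,0,0],[0,0,-3]],[[0,0,0],[0,0,-3]]]}}

```text
t: 16.18
tcp_pos: [0.5683, -0.1187, 0.107]
ee_rot: [2.793, 1.434, 0.002]
contact_force: [5.0, -0.6, -3.0]
width: 0.456
grip_force: 30.0
```

```bash
python3 st.py
```

```text
16.1833 [ 0.5683 -0.1187  0.107 ] F [ 5.  -0.6 -3. ] T [-0.17 -0.85  0.03] yaw -35.7 29.99051570892334
```

The lateral force flipped sign between −27° and −33°, so the spring no longer pushes on the bore, probably because it snapped. I'll check by feel and by camera.

Request:
{"op": "play_rows", "data": {"series": [[[0,0,0],[0,0,-1]],[[0,0,0],[0,0,-1]],[[0,0,0],[0,0,-1]],[[0,0,0],[0,0,-2]],[[0,0,0],[0,0,-2]],[[0,0,0],[0,0,-2]],[[0,0,0],[0,0,-3]],[[0,0,0],[0,0,-3]],[[0,0,0],[0,0,-3]],[[0,0,0],[0,0,-3]]]}}

```text
t: 17.02
tcp_pos: [0.5682, -0.1189, 0.107]
ee_rot: [2.829, 1.36, 0.002]
contact_force: [5.2, -1.3, -2.5]
width: 0.451
grip_force: 30.0
```

```bash
python3 st.py; python3 - <<'E'
from fit import *
p,d=capture("scene")
print(proj("scene",[.551,-.109,.066]))
cv2.imwrite("pics/scene4.png",cv2.resize(p[130:230,230:340,::-1],None,fx=6,fy=6,interpolation=cv2.INTER_CUBIC))
E
```

```text
17.0167 [ 0.5682 -0.1189  0.107 ] F [ 5.2 -1.3 -2.5] T [-0.34 -0.88  0.06] yaw -38.6 29.991028010845184
(np.float64(279.9167317123735), np.float64(189.00557642264067))
```

View pics/scene4.png

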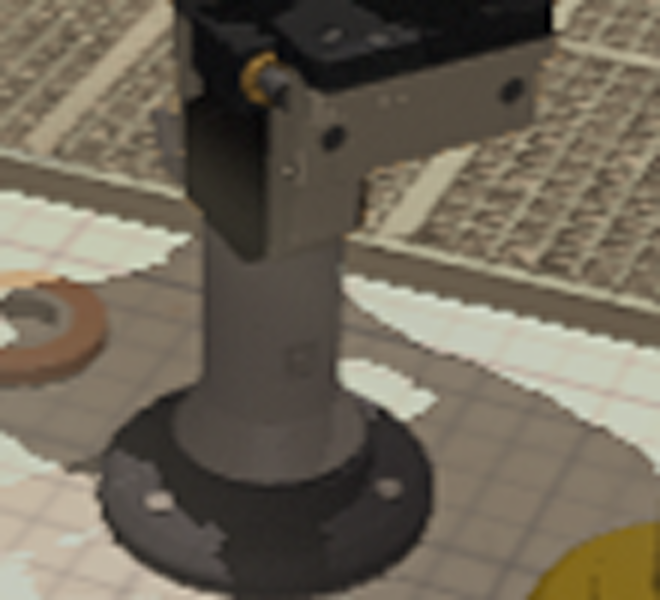

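The hole shows at crop (300,360), pixel (280,190), exactly where the button projects, and it looks filled. I'll turn a little further to feel the block.

Request:
{"op": "play_rows", "data": {"series": [[[0,0,0],[0,0,-1]],[[0,0,0],[0,0,-1]],[[0,0,0],[0,0,-1]],[[0,0,0],[0,0,-2]],[[0,0,0],[0,0,-2]],[[0,0,0],[0,0,-2]],[[0,0,0],[0,0,-3]],[[0,0,0],[0,0,-3]],[[0,0,0],[0,0,-3]],[[0,0,0],[0,0,-3]]]}}

```text
t: 17.9
tcp_pos: [0.5683, -0.119, 0.107]
ee_rot: [2.864, 1.286, 0.002]
contact_force: [5.3, -2.0, -3.1]
width: 0.46
grip_force: 30.0
```

```bash
python3 st.py
```

```text
17.9 [ 0.5683 -0.119   0.107 ] F [ 5.3 -2.  -3.1] T [-0.43 -0.93  0.07] yaw -41.6 29.991230070590973
```

Request:
{"op": "play_rows", "data": {"series": [[[0,0,0.05],[0,0,0]],[[0,0,0.1],[0,0,0]],[[0,0,0.15],[0,0,0]],[[0,0,0.2],[0,0,0]],[[0,0,0.25],[0,0,0]],[[0,0,0.3],[0,0,0]],[[0,0,0.3],[0,0,0]],[[0,0,0.35],[0,0,0]],[[0,0,0.4],[0,0,0]],[[0,0,0.4],[0,0,0]]]}}

```text
t: 18.73
tcp_pos: [0.568, -0.1193, 0.1096]
ee_rot: [2.864, 1.286, -0.0]
contact_force: [8.1, -3.5, -11.8]
width: 0.456
grip_force: 30.0
```

```bash
python3 st.py
```

```text
18.7333 [ 0.568  -0.1193  0.1096] F [  8.1  -3.5 -11.8] T [-0.88 -1.41  0.04] yaw -41.7 29.986625611782074
```

Lifting is blocked after about 2 mm, so the button is in the hole. I'll set it back down, ease the twist and release.

Request:
{"op": "play_rows", "data": {"series": [[[0,0,-0.1],[0,0,0]],[[0,0,-0.2],[0,0,1]],[[0,0,-0.3],[0,0,1]],[[0,0,-0.35],[0,0,2]],[[0,0,-0.4],[0,0,2]],[[0,0,-0.4],[0,0,3]],[[0,0,-0.45],[0,0,4]],[[0,0,-0.45],[0,0,4]],[[0,0,-0.45],[0,0,4]],[[0,0,-0.45],[0,0,4]]]}}

```text
t: 19.57
tcp_pos: [0.568, -0.119, 0.1068]
ee_rot: [2.818, 1.384, 0.001]
contact_force: [4.0, -3.2, 0.0]
width: 0.458
grip_force: 30.0
```

```bash
python3 st.py
```

```text
19.5667 [ 0.568  -0.119   0.1068] F [ 4.  -3.2  0. ] T [-0.89 -0.54  0.04] yaw -37.7 29.992574751377106
```

Seated. Opening the fingers to 7 cm.

Request:
{"op": "play_rows", "data": {"series": [[[0,0,0],[0,0,0]],[[0,0,0],[0,0,0]],[[0,0,0],[0,0,0]],[[0,0,0],[0,0,0]],[[0,0,0],[0,0,0]],[[0,0,0],[0,0,0]],[[0,0,0],[0,0,0]],[[0,0,0],[0,0,0]],[[0,0,0],[0,0,0]],[[0,0,0],[0,0,0]]], "hand": 8.5}}

```text
t: 20.4
tcp_pos: [0.5675, -0.1181, 0.1062]
ee_rot: [2.819, 1.386, -0.0]
contact_force: [0.1, -1.2, -0.4]
width: 0.923
grip_force: 0.0
```

Request:
{"op": "play_rows", "data": {"series": [[[0,0,0.3],[0,0,0]],[[0,0,1],[0,0,0]],[[0,0,2],[0,0,0]],[[0,0,3.5],[0,0,0]],[[0,0,5],[0,0,0]],[[0,0,7],[0,0,0]],[[0,0,9],[0,0,0]],[[0,0,11],[0,0,0]],[[0,0,12],[0,0,0]],[[0,0,12.5],[0,0,0]]]}}

```text
t: 21.23
tcp_pos: [0.5683, -0.1183, 0.2339]
ee_rot: [2.817, 1.385, 0.005]
contact_force: [-0.7, -0.3, -0.6]
width: 0.926
grip_force: 0.0
```

```bash
python3 st.py; python3 - <<'E'
from fit import *
p,d=capture("scene");X=cloud("scene",d).reshape(-1,3)
print("tube",fit(X,[.567,-.122],.048,.07,.0215,.035),fit(X,[.567,-.122],.08,.1,.0215,.035))
q=X[np.hypot(*(X[:,:2]-[.567,-.122]).T)<.028];q=q[(q[:,2]>.12)&(q[:,2]<.16)];print("head top z",np.percentile(q[:,2],[50,75,90]),"want .141")
cv2.imwrite("pics/scene5.png",cv2.resize(p[130:230,230:340,::-1],None,fx=6,fy=6,interpolation=cv2.INTER_CUBIC))
E
```

```text
21.2333 [ 0.5683 -0.1183  0.2339] F [-0.7 -0.3 -0.6] T [-0.13  0.08  0.03] yaw -37.6 0.0
tube (233, array([ 0.566 , -0.1224]), np.float64(0.0011)) (224, array([ 0.5657, -0.1227]), np.float64(0.0008))
head top z [0.13842687 0.14005653 0.1406279 ] want .141
```

View pics/scene5.png

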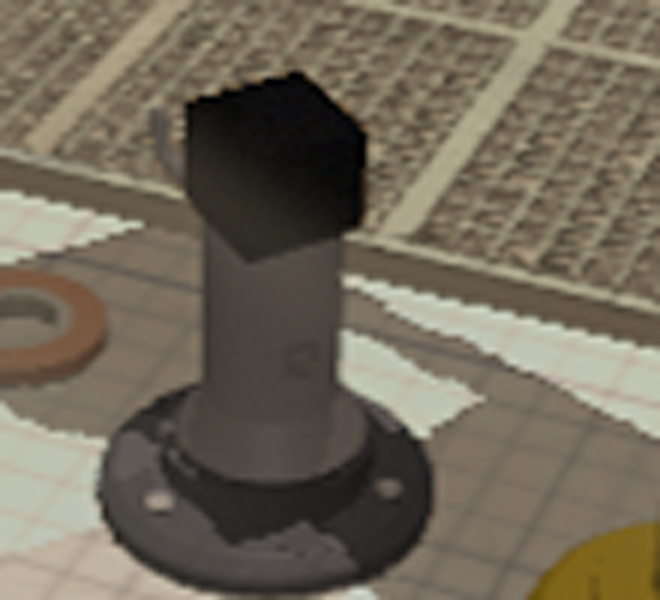

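The hanger is home: its head top is at 0.1406 m and the button shows in the hole at crop (302,360). One check remains before handing in: how far the button stands proud of the tube, from depth.

```bash
python3 - <<'E'
from fit import *
D=np.mean([capture("scene")[1] for _ in range(8)],0);X=cloud("scene",D)
c=fit(X.reshape(-1,3),[.567,-.122],.048,.1,.0215,.035)[1]
r=np.hypot(X[...,0]-c[0],X[...,1]-c[1])*1000
print(c);print(r[183:198,270:288].round(0).astype(int))
E
```

```text
[ 0.5659 -0.1225]
[[ 22  22  21  22  21  21 112  22  21  21  21  22  22  22  22  21  21  22]
 [ 21  21  22  21  22  22  21  21  22  22  22  22  21  21  22  22  22  22]
 [ 22  22  21  22  22  22  21  21  21  21  22  21  22  21  21 106  22  22]
 [ 21  22  21  22  21  21  22  22  22  22  21  22  22  19  21  22  22  22]
 [ 21  22  21  22  21  22  22  21  21 294  19  18  15  19 107  22  22  88]
 [ 21  21  21  22  22  22  21  22  19  21  22  23  22  19  21  21 102  84]
 [ 22 111  22 112  21  22  21  20  21  22  23  23  24  19  21  22  21  81]
 [ 22  22  21  22  21  22  22  21  22  24  24  24  24  20  21  22  21  77]
 [ 21  22  22  22  22  21  22  22  21  24  24  24  19  19  21  22  22  74]
 [ 22  21  21  21  21  22  22  21  18  19  19  20  21  21  21  22  22  70]
 [ 21 111  21  21  21  21  21  22  22  21  22  22  21  22  22  22  22  23]
 [ 21  22  21  22  21  22  22  22  22  21  21  21  22  22  22  22  22  22]
 [ 22  21  21  22  21  21  21  22  22  22  22  22  21  22  22  21  21  22]
 [ 21  21  21  22  22  22  22  22  21  22  21  22  22  22  22  22  22  23]
 [111  22  22  22  22  21 112  22  22  21  22  22  22  21  21  22  22  23]]
```

The button's nose is at a radius of about 24 mm, against 21.5 mm for the tube, so it's fully out with the recessed hole edge around it.

```bash
python3 -c "
from plant import *
print(close_job())"
```

```text
the job is handed in; nothing more can be done
None
```

The hanger is home on the dark stand's collar with the button sprung out through its hole, the gripper has let go and lifted clear, and the job is handed in (no verdict was returned).

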